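# Change the drawplate in the holder for the one hanging at the back of the rail

### The arm

A 6-joint arm with a two-finger parallel gripper is mounted at the origin on a cart in front of the work surface, level with it; the furniture and walls round the work are solid. World frame = base frame: x ahead of the robot, y to its left, z up, the work surface at z = 0. Lengths are in m, angles in rad, forces in N, time in s.
With the tool pointing down it reaches from about 0.35 to 0.775 m from the base axis. Payload 7.3 kg.
Tool frame: the origin (TCP) lies at the very end of the fingers, on their centre line; the grasp point (between the pads) lies 19 mm behind it; z points along the fingers, y is the line along which they close (so a half turn about z gives the same grasp; the last joint's range is limited). The gripper opens to 92 mm and grips with 3 to 60 N. Pads are 19 mm wide; open, the fingers measure 130 mm over their backs; the gripper's body (75 mm by 190 mm) begins 47 mm behind the grasp point.
Start: joints at [1.001, 0.342, 1.524, -0, 1.275, -0.146], TCP at [0.216, 0.479, 0.227] pointing down, gripper open.
Joint ranges: [-2.53, 2.53], [-0.77, 2.02], [0.04, 2.7], [-1, 4.14], [0.28, 2.66], [-3.11, 3.11]. Speed limits (rad/s): [2.57, 2.57, 3.14, 3.14, 3.14, 3.14].

### API

Orientations are given as [roll, pitch, yaw] about the fixed x, y, z axes, in that order (R = Rz(yaw) Ry(pitch) Rx(roll)).
In Python, from cell import robot gives the robot as it stands.
- The arm moves only by the tool apply_moves, never from a script. Its argument "motion" is text: rows parted by semicolons, each of 7 numbers parted by spaces: the opening in per cent of the stroke, from 0 (shut) to 100 (fully open), then the shift along the tool's x, y, z in cm, then the turn, a rotation vector about the tool's x, y, z in rad. A call has 1 to 20 rows; each row shifts and turns the commanded pose from where the row before left it, along the tool's axes as they then stand; what a row does not reach is not made up. A row lasts 1/8 s, in which the tool goes at most 62.5 mm and 10.7 degrees, less where a joint would pass 70% of its speed; a pose out of reach is approached as far as the arm can. A call with a gripper value outside its range is refused whole. The fingers move at their own pace and stop on an object; "force" is the grip in N (left out, the last holds). Time passes only in rows, so rows that do not move let the fingers close. It gives the time, the measured TCP pose, the force, the opening and the grip force at its end, in the units of the state.
- robot.observe(): the state, without advancing time (a new reading comes with each control period).
- robot.read_camera(name): name is "scene" or "top"; returns a dict with "img" (384x512x3 uint8, red, green, blue), "fovy" (degrees; the focal length in pixels is half the picture's height over the tangent of half this angle, whatever the lens; pixels are square), "cx", "cy" (the principal point, pixels), "k1" (the pictures are not rectified: a ray, as slopes to the right and down, at radius r is drawn at 1 + k1 r^2 times it, then the intrinsics apply), "R" (3x3) and "t" (3): a world point X has camera coordinates R X + t. Camera axes: x right, y down, z forward; pixel columns grow to the right and rows downward; lengths in m; the calibration is good to about 2 mm. A picture is of the moment at which its call begins. There is no depth.
- robot.hand_in(): hands the job in; it is judged then, once.
Trained networks look in a picture, given as the dict that the camera call returned (one of the last four; its "shot" number tells which), for a name from the list of things; names that differ only in an ending like _2 or _b are one class to them, and where a whole thing is asked for, a point or a joint stands for the part that bears it (a point fixed in the world has none). Each returns a list of dicts, best first, with "score" (0 to 1); they miss things now and then, are a little off and sometimes report something else, mostly with a low value. They report only what shows in the picture. A call takes as long as a camera call. They do not tell look-alikes from the thing itself.
- robot.search_frame(target, picture): "centre" ([x, y, z] in m, in world coordinates, good to about 4 mm: the middle of the surface that is visible of it).
- robot.trace(target, picture): "pixels" (384x512 bool, what is visible of it).
The state is a dict: "time": time; "qpos": joint angles; "qvel": joint speeds; "joint_efforts": joint torques, N m; "tool_pos": TCP position; "tool_rot": TCP orientation; "contact_force": force on the tool from outside, world axes, zero at the start; "torque": the same for the moment, N m; "opening": finger opening in m; "grip_force": force on a finger pad.
Only numpy, scipy, OpenCV 4.12 (cv2) and the standard library are available. Lean on these libraries where they do the work, as an engineer would, in place of code of your own. Each camera call takes 0.05 s, during which the arm holds its last target. There are 200 camera calls.

### The job

Change the drawplate in the cast-iron holder: stand the blue-topped plate, which hangs at the back of the green rail, fully down in the holder's grooves, and hang the red-topped plate that is in there now in the blue one's old notch at the back of the green rail. The yellow- and black-topped plates hang in front of it: hang both aside on the grey rail before you fetch the blue one, and at the end hang each back in the notch it came from.

Things in the scene. Friction and masses are not known exactly. Their poses are not given: they have to be found in the camera images.
- blue_plate: Steel drawplate 8 thick (x) x 60 wide (y) x 149 mm tall, 0.3 kg, square holes; the tab to grip (both faces) is painted blue. Starts inmost on the green rail. Origin: middle of the TOP EDGE of its hanging hole (30 wide, 31 high, open along x); plate top 44 mm above the origin, foot 105 below; z up.
- yellow_plate: Steel drawplate 8 thick (x) x 60 wide (y) x 149 mm tall, 0.3 kg, half-round holes; the tab to grip (both faces) is painted yellow. Starts in the middle or foremost notch of the green rail. Origin: middle of the TOP EDGE of its hanging hole (30 wide, 31 high, open along x); plate top 44 mm above the origin, foot 105 below; z up.
- black_plate: Steel drawplate 8 thick (x) x 60 wide (y) x 149 mm tall, 0.3 kg, diamond holes; the tab to grip (both faces) is painted black. Starts in the middle or foremost notch of the green rail. Origin: middle of the TOP EDGE of its hanging hole (30 wide, 31 high, open along x); plate top 44 mm above the origin, foot 105 below; z up.
- red_plate: Steel drawplate 8 thick (x) x 60 wide (y) x 149 mm tall, 0.3 kg, round holes; the tab to grip (both faces) is painted red. Starts standing in the holder. Origin: middle of the TOP EDGE of its hanging hole (30 wide, 31 high, open along x); plate top 44 mm above the origin, foot 105 below; z up.
- home_rail: Fixed rail, green foot 215x80x12 mm, holds three plates at the start. Arm 12 wide, 10 high, from a post (x=80 mm, 143 tall) to its free end (toward the robot) at x=-82. Notches at x=+45 (inmost), 0, -45: floor 16 long at z=135, y=0, where a hung plate's origin rests, faces square to x; lands 4 mm higher. Raised 10 mm, it slides freely. Origin: on the bench below notch 0.
- spare_rail: Fixed rail, grey foot 215x80x12 mm, empty at the start. Arm 12 wide, 10 high, from a post (x=80 mm, 143 tall) to its free end (toward the robot) at x=-82. Notches at x=+45 (inmost), 0, -45: floor 16 long at z=135, y=0, where a hung plate's origin rests, faces square to x; lands 4 mm higher. Raised 10 mm, it slides freely. Origin: on the bench below notch 0.
- plate_holder: Fixed dark cast-iron drawplate holder, foot 100x136x14 mm; two posts (y = +-18 to +-50 mm, top z=78) with facing vertical grooves, 11 mm wide in x and 67 mm apart over their bottoms in y, that take a plate's edges from above; steel flaps flare out above them to z=94, 6 mm wider all round. Seated plate: its origin at x=y=0, z=119 mm, faces square to x. Origin: centre of the underside.
Not all that is in view belongs to the job. Leave any orange look-alike of the red_plate alone.

How it is judged:
By the outcome, as a careful person would: the job done as asked, in the order asked, and still so for the second after the job is handed in, with the robot touching nothing.
It also fails if it takes over 134 s, if anything falls off the work surface, if the arm or the gripper's body presses on something with over 40 N, if the wrist force passes 120 N, or if a joint passes its speed limit or range.

## Working session

There is one attempt and no reset: what is moved stays moved. The work goes in short steps, Python scripts to look and compute and a tool call to move; the robot and the scene stay as the last step left them, time stands still between calls to the robot, and variables do not carry over. Pictures are saved under pics/ and viewed, at most 14 in all, crops included, and the job is handed in when it is done.

Besides the shell and the picture viewer there is one more tool, called as name(argument=value, ...) on one line, values as JSON. apply_moves: Moves the arm, as the interface text tells. Its arguments: {"type":"object","properties":{"motion":{"type":"string"},"force":{"type":"number"}},"required":["motion"]}

```bash
ls; mkdir -p pics
python3 - <<'E'
from cell import robot
import cv2,json
s=robot.observe();print({k:(v if not hasattr(v,'tolist') else v.tolist()) for k,v in s.items()})
for n in ['scene','top']:
    p=robot.read_camera(n);cv2.imwrite(f'pics/{n}0.png',p['img'][:,:,::-1])
    print(n,p['fovy'],p['cx'],p['cy'],p['k1'],p['R'],p['t'])
    for t in ['blue_plate','yellow_plate','black_plate','red_plate','home_rail','spare_rail','plate_holder']:
        print(t,[(r['centre'],round(r['score'],2)) for r in robot.search_frame(t,p)])
E
```

```text
pics
{'time': 0.0, 'qpos': [1.0010003851326081, 0.3427444468612251, 1.5250240070287417, -2.3652953568817268e-05, 1.2754036358927816, -0.14601023344002606], 'qvel': [-0.0006071225689150071, 3.896885998912619e-05, -0.0004057903725232207, 0.0016363934599953169, -0.0011711533076081432, -6.456522931690766e-05], 'joint_efforts': [0.001763920663506724, -43.1228506565094, -24.422056674957275, 0.07182554807513952, 0.055848980555310845, -9.108088534048875e-05], 'tool_pos': [0.21565329406799785, 0.47820996740449656, 0.22603125476214025], 'tool_rot': [-3.14002673271918, -0.0002074183019824538, 2.717813686580019], 'contact_force': [-0.1947078637988384, -0.40457785500897214, 0.017764951182420836], 'torque': [0.0012939052229159194, 0.07605599710731047, -0.024409940827896194], 'grip_force': 0.0, 'opening': 0.09188333928995018}
scene 53.367554419594335 259.2472578246543 194.20145223672182 -2.0216792647967734e-05 [[ 0.7054982  -0.70863918  0.01013874]
 [-0.43281752 -0.44213907 -0.78560934]
 [ 0.56119629  0.54985775 -0.61863978]] [-0.42317524  0.27523182  0.7765907 ]
blue_plate [([0.6135, 0.0633, 0.122
[... 328 characters left out ...]
[0.5642, -0.315, 0.0173], 0.69)]
top 55.720477461296866 246.02528818676657 190.03516370982237 -0.04297192680418594 [[ 0.01394183 -0.99990186 -0.00137853]
 [-0.99363161 -0.01370021 -0.1118415 ]
 [ 0.11181164  0.00292903 -0.9937251 ]] [-0.12123514  0.52847203  0.91481188]
blue_plate [([0.6109, 0.0728, 0.1398], 0.88)]
yellow_plate [([0.5719, 0.0691, 0.1479], 0.68)]
black_plate [([0.5271, 0.0707, 0.1536], 0.79)]
red_plate [([0.3834, -0.0579, 0.1499], 0.72), ([0.5831, -0.2896, 0.1402], 0.67), ([0.3924, -0.1473, 0.1504], 0.45)]
home_rail [([0.5624, 0.0691, 0.0116], 0.96)]
spare_rail [([0.525, 0.0677, 0.1524], 0.73), ([0.5826, -0.1209, 0.0088], 0.6)]
plate_holder [([0.5712, -0.2772, 0.0158], 0.57)]
```

View pics/scene0.png

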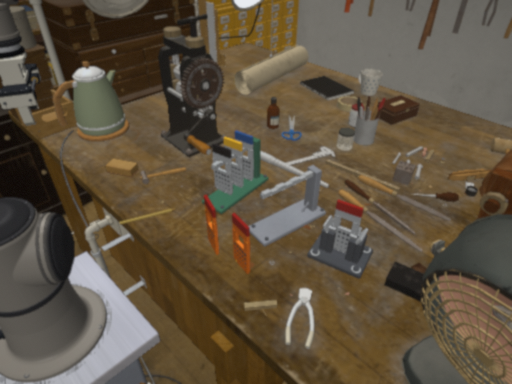

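View pics/top0.png

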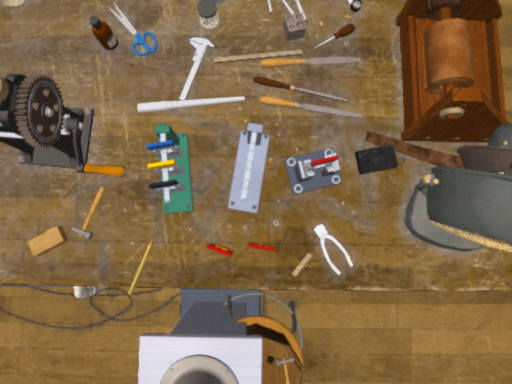

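Scene: the green rail carries blue (243,138), yellow (232,143) and black (222,152), and the grey rail at (288,215) is empty. The red plate stands in the holder at (349,208). In the top view the holder's red plate is at (320,160).

Candidates for "red plate":
- the holder plate, scene (349,208), with a steel body
- two orange-bodied look-alikes, scene (211,203) and (241,222)

I choose the one in the holder. Next is one close crop to check it and get the corners.

Run:
```python
from cell import robot
import cv2,numpy as np,pickle
s=robot.read_camera('scene');p=robot.read_camera('top')
pickle.dump((s,p),open('shots.pkl','wb'))
c=p['img'][118:218,145:345]; cv2.imwrite('pics/c1.png',cv2.resize(c,None,fx=4,fy=4,interpolation=cv2.INTER_CUBIC)[:,:,::-1])
c=s['img'][125:275,200:380]; cv2.imwrite('pics/c2.png',cv2.resize(c,None,fx=4,fy=4,interpolation=cv2.INTER_CUBIC)[:,:,::-1])
```

```text
(no output)
```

View pics/c1.png

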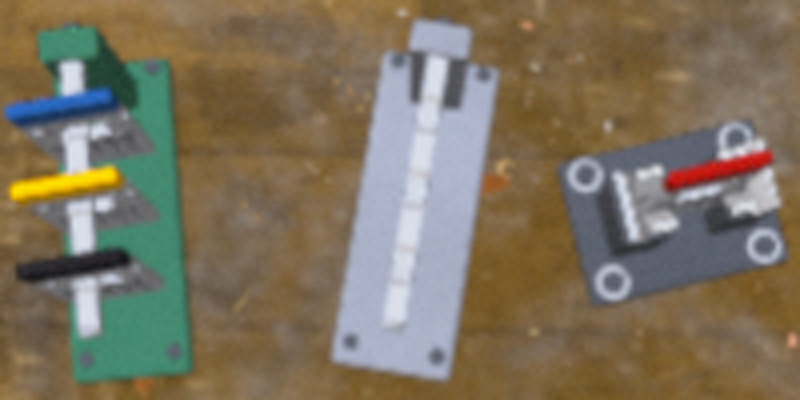

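View pics/c2.png

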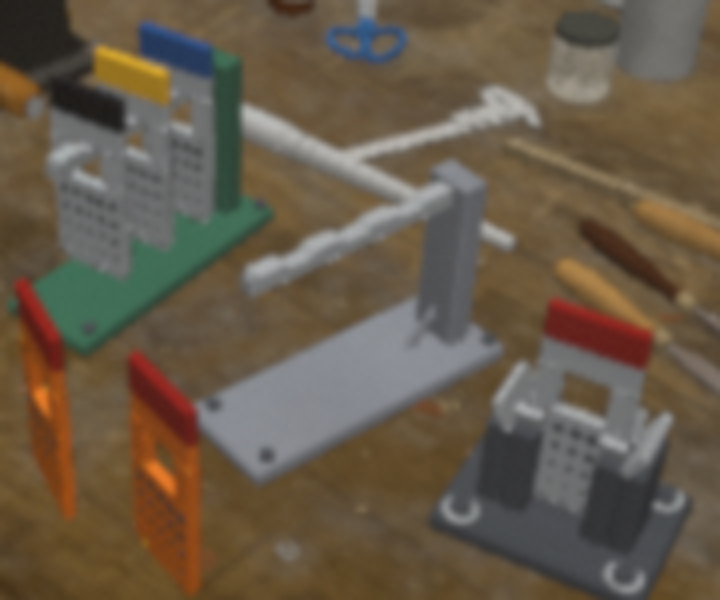

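The crop confirms the holder plate has a steel body and red tab (c2 ~600,335), while the two orange ones at c2 (45,330) and (160,410) are look-alikes. I fit the fixture poses to the corner pixels.

```bash
cat > h.py <<'E'
import numpy as np,cv2
def proj(c,X):
    X=np.atleast_2d(X)@np.array(c['R']).T+c['t']
    f=192/np.tan(np.radians(c['fovy'])/2); s=X[:,:2]/X[:,2:]
    s=s*(1+c['k1']*(s**2).sum(1,keepdims=True))
    return s*f+[c['cx'],c['cy']]
def place(p,L):
    c,s=np.cos(p[2]),np.sin(p[2]); L=np.atleast_2d(L)
    return np.c_[p[0]+c*L[:,0]-s*L[:,1],p[1]+s*L[:,0]+c*L[:,1],L[:,2]]
E
python3 - <<'E'
import pickle,numpy as np
from h import *
from scipy.optimize import least_squares
S,T=pickle.load(open('shots.pkl','rb'))
off={'T':(145,118),'S':(200,125)}; cam={'T':T,'S':S}
# (cam, crop px, local pt, foot?) 
a,b,z=.1075,.04,.012
home=[('T',168,60,(a,-b,z),1),('T',190,373,(-a,-b,z),1),('T',75,381,(-a,b,z),1),('T',70,44,(.08,0,.143),0),('T',90,335,(-.082,0,.137),0),
 ('S',85,345,(-a,-b,z),1),('S',272,208,(a,-b,z),1)]
spare=[('T',385,52,(a,b,z),1),('T',497,68,(a,-b,z),1),('T',448,380,(-a,-b,z),1),('T',333,360,(-a,b,z),1),('T',441,39,(.08,0,.143),0),('T',395,327,(-.082,0,.137),0),
 ('S',262,472,(-a,-b,z),1),('S',503,342,(a,-b,z),1),('S',198,400,(-a,b,z),1)]
z=.014
hold=[('T',560,165,(.05,.068,z),0),('T',750,120,(.05,-.068,z),0),('T',788,262,(-.05,-.068,z),0),('T',597,305,(-.05,.068,z),0),('S',430,516,(-.05,.068,z),0),('S',692,500,(.05,-.068,z),0)]
sets=[home,spare,hold]
bars=[(62,106),(66,185),(73,264)]
def res(v,full=0):
    out=[]
    for i,s in enumerate(sets):
        p=v[3*i:3*i+3]
        for c,u,w,L,f in s:
            L=np.array(L)+[v[9]*f,0,0]
            px=np.array([(u+.5)/4-.5,(w+.5)/4-.5])+off[c]
            out.append(proj(cam[c],place(p,L))[0]-px - (v[10:12] if c=='S' else 0))
    return np.array(out) if full else np.r_[np.ravel(out),(v[9]-0)*20,v[10:12]*.5]
v0=[.567,.065,.05,.583,-.125,-.1,.583,-.29,.2,0,0,0]
r=least_squares(res,v0,loss='soft_l1',f_scale=.5); v=r.x
print(v.round(4)); print(res(v,1).round(2).tolist())
for x,bp in zip((.045,0,-.045),bars):
    print(proj(T,place(v[:3],(x,0,.179)))[0], (np.array(bp)+.5)/4-.5+off['T'])
print(proj(T,place(v[6:9],(0,0,.163)))[0],(np.array((719,170))+.5)/4-.5+off['T'])
E
```

```text
[ 0.5742  0.0761  0.1065  0.5821 -0.1202 -0.1463  0.5852 -0.2931  0.2505
  0.003  -0.1856  0.841 ]
[[0.32, -0.82], [0.81, 0.14], [-0.62, 0.92], [-0.36, 2.26], [-0.19, -1.47], [-0.09, 0.42], [1.01, -0.52], [-0.34, -1.4], [0.92, -0.8], [0.74, -0.07], [-0.5, 0.08], [-0.45, 1.46], [-0.06, -2.01], [-0.51, 0.74], [0.99, 0.15], [-2.95, 1.03], [-0.33, 0.08], [1.17, -0.29], [1.49, 0.09], [-0.27, 1.31], [-0.92, -0.5], [0.93, -1.16]]
[159.02745708 141.70263434] [160.125 144.125]
[160.31236547 161.5003341 ] [161.125 163.875]
[161.6373188  181.57300606] [162.875 183.625]
[325.74268927 160.23579834] [324.375 160.125]
```

```bash
cat > fit.py <<'E'
import pickle,numpy as np
from h import *
from scipy.optimize import least_squares
S,T=pickle.load(open('shots.pkl','rb'))
off={'T':(145,118),'S':(200,125)}; cam={'T':T,'S':S}
a,b,z=.1075,.04,.012
home=[('T',168,60,(a,-b,z),1),('T',190,373,(-a,-b,z),1),('T',75,381,(-a,b,z),1),('T',70,44,(.08,0,.143),2),('T',90,335,(-.082,0,.132),0),
 ('S',85,345,(-a,-b,z),1),('S',272,208,(a,-b,z),1)]
for k,(t,s) in enumerate([((62,106),(177,48)),((66,185),(133,73)),((73,264),(88,104))]):
    x=.045-.045*k
    home+=[('T',*t,(x,0,.170),0),('S',*s,(x-.004,0,.170),0)]
spare=[('T',385,52,(a,b,z),1),('T',497,68,(a,-b,z),1),('T',448,380,(-a,-b,z),1),('T',333,360,(-a,b,z),1),('T',441,39,(.08,0,.143),2),('T',395,327,(-.082,0,.132),0),
 ('S',262,472,(-a,-b,z),1),('S',503,342,(a,-b,z),1),('S',198,400,(-a,b,z),1)]
z=.014
hold=[('T',560,165,(.05,.068,z),0),('T',750,120,(.05,-.068,z),0),('T',788,262,(-.05,-.068,z),0),('T',597,305,(-.05,.068,z),0),('S',430,516,(-.05,.068,z),0),('S',692,500,(.05,-.068,z),0),
 ('T',719,170,(0,0,.154),0),('S',600,333,(-.004,0,.154),0)]
sets=[home,spare,hold]
def res(v,full=0):
    out=[]
    for i,s in enumerate(sets):
        p=v[3*i:3*i+3]
        for c,u,w,L,f in s:
            L=np.array(L)+[(0,v[9],v[12])[f],0,0]
            px=np.array([(u+.5)/4-.5,(w+.5)/4-.5])+off[c]
            out.append(proj(cam[c],place(p,L))[0]-px - (v[10:12] if c=='S' else v[13:15]))
    return np.array(out) if full else np.r_[np.ravel(out),v[10:12],v[13:15]]
v0=[.567,.065,.1,.583,-.125,-.1,.583,-.29,.2,0,0,0,0,0,0]
r=least_squares(res,v0,loss='soft_l1',f_scale=.5); v=r.x
print(v.round(4)); print(res(v,1).round(1).tolist())
E
python3 fit.py
```

```text
[ 0.5738  0.0757  0.1004  0.5808 -0.1194 -0.1479  0.5888 -0.2928  0.2502
  0.0068 -0.1598  0.1571  0.0082  0.0886 -1.1802]
[[0.6, -0.8], [0.5, 0.2], [-0.9, 0.7], [-0.3, 0.2], [0.2, 0.1], [0.6, 0.5], [1.9, -0.2], [0.1, -0.1], [-0.5, -0.1], [0.2, -0.3], [-0.4, 0.0], [-0.3, -0.1], [-0.7, -1.0], [-0.4, -1.1], [0.8, -0.5], [0.5, 0.2], [-0.7, 0.3], [-0.3, -0.2], [-0.5, -0.1], [0.0, 0.8], [1.5, 0.4], [-2.4, 1.2], [-0.6, -0.1], [0.9, -0.4], [1.2, -0.1], [-0.5, 1.1], [-0.1, -0.7], [1.6, -1.3], [0.2, 0.5], [-0.5, 0.1]]
```

apply_moves(motion="28 0 0 0 0 0 0.1745; 28 0 0 0 0 0 0.1745; 28 0 0 0 0 0 0.1745; 28 0 0 0 0 0 0.1745; 28 0 0 0 0 0 0.1745; 28 0 0 0 0 0 0.1745; 28 -3.65 2.25 0 0 0 0; 28 -3.65 2.25 0 0 0 0; 28 -3.65 2.25 0 0 0 0; 28 -3.65 2.25 0 0 0 0; 28 -3.65 2.25 0 0 0 0; 28 -3.65 2.25 0 0 0 0; 28 -3.65 2.25 0 0 0 0; 28 -3.65 2.25 0 0 0 0; 28 -3.65 2.25 0 0 0 0; 28 -3.65 2.25 0 0 0 0; 28 -3.65 2.25 0 0 0 0; 28 -3.65 2.25 0 0 0 0", force=30)

```text
time: 3.15
tool_pos: [0.5291, 0.0685, 0.2268]
tool_rot: [3.141, -0.0, 1.671]
contact_force: [0.5, 0.4, -0.6]
opening: 0.026
grip_force: 0.0
```

```bash
cat >> h.py <<'E'
P={'G':(.5738,.0757,.1004),'S':(.5808,-.1194,-.1479),'H':(.5888,-.2928,.2502)}
def go(where,lx=0,z=None,ly=0,tilt=True):
    "cm / rad to bring the TCP to local (lx,ly) m of fixture, height z of TCP; in present tool axes"
    from cell import robot
    from scipy.spatial.transform import Rotation as Ro
    s=robot.observe(); p=P[where]
    t=place(p,(lx,ly,z))[0]; R=Ro.from_euler('xyz',s['tool_rot'])
    G=Ro.from_euler('xyz',[np.pi,0,np.pi/2+p[2]])
    d=t-s['tool_pos']
    print('%.2fs'%s['time'],'tool cm',(R.inv().apply(d)*100).round(2),'turn',(R.inv()*G).as_rotvec().round(3),'in goal axes',(G.inv().apply(d)*100).round(2),
      'F',np.round(s['contact_force'],1),'M',np.round(s['torque'],2),'open %.1f grip %.1f'%(s['opening']*1e3,s['grip_force']))
E
python3 -c "
from h import *;go('G',-.045,.149)"
```

```text
3.15s tool cm [0.27 0.02 7.78] turn [ 0.    -0.    -0.001] in goal axes [0.27 0.02 7.78] F [ 0.5  0.4 -0.6] M [-0.05  0.03  0.04] open 26.0 grip 0.0
```

apply_moves(motion="28 0.1 0 1.5 0 0 0; 28 0.1 0 1.5 0 0 0; 28 0.1 0 0.6 0 0 0; 28 0 0 0 0 0 0")

```text
time: 3.65
tool_pos: [0.5273, 0.0736, 0.1903]
tool_rot: [-3.141, -0.0, 1.672]
contact_force: [-0.1, -0.4, 0.0]
opening: 0.0257
grip_force: 0.0
```

Run:
```python
from cell import robot
import cv2,numpy as np
from h import *
s=robot.read_camera('scene');p=robot.read_camera('top')
a=cv2.resize(s['img'][90:190,190:290],None,fx=4,fy=4,interpolation=cv2.INTER_CUBIC)
b=cv2.resize(p['img'][110:210,120:220],None,fx=4,fy=4,interpolation=cv2.INTER_CUBIC)
cv2.imwrite('pics/d1.png',np.hstack([a,b])[:,:,::-1]); go('G',-.045,.149)
```

```text
3.75s tool cm [-0.22  0.08  4.21] turn [ 0.001 -0.     0.001] in goal axes [-0.22  0.08  4.21] F [0.1 0.  0.5] M [-0.06  0.    0.01] open 25.9 grip 0.0
```

View pics/d1.png

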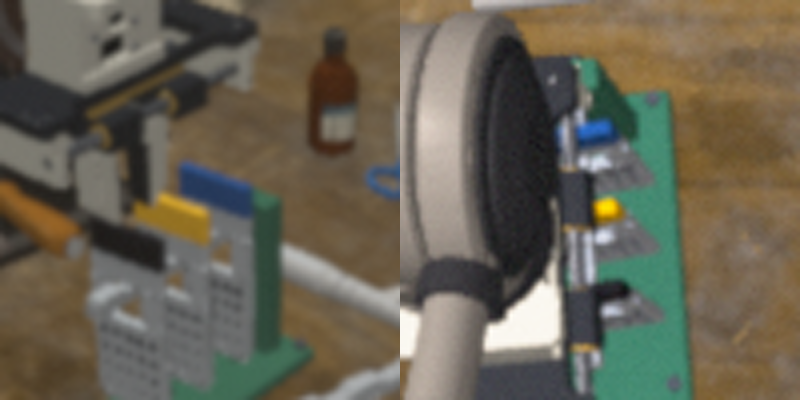

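Fingers straddle the black tab (left panel ~118,215, above the tab at 128,235), so I descend.

apply_moves(motion="28 -0.1 0.05 1.4 0 0 0; 28 -0.1 0 1.4 0 0 0; 28 0 0 1.3 0 0 0; 28 0 0 0 0 0 0; 0 0 0 0 0 0 0; 0 0 0 0 0 0 0; 0 0 0 0 0 0 0; 0 0 0 0 0 0 0")

```text
time: 4.75
tool_pos: [0.5287, 0.0708, 0.1501]
tool_rot: [3.141, -0.0, 1.671]
contact_force: [-2.1, -0.2, 1.6]
opening: 0.0076
grip_force: 30.0
```

```bash
python3 -c "
from h import *;go('G',-.045,.149)"
```

```text
4.75s tool cm [0.04 0.03 0.11] turn [ 0. -0. -0.] in goal axes [0.04 0.03 0.11] F [-2.1 -0.2  1.6] M [-0.11  0.32 -0.03] open 7.6 grip 30.0
```

apply_moves(motion="0 0 0 -0.5 0 0 0; 0 0 0 -0.5 0 0 0; 0 0 0 0 0 0 0; 0 0 -1.5 0 0 0 0; 0 0 -1.5 0 0 0 0; 0 0 -1.8 0 0 0 0; 0 0 -1.8 0 0 0 0; 0 0 0 0 0 0 0")

```text
time: 5.75
tool_pos: [0.4622, 0.0642, 0.1597]
tool_rot: [-3.141, -0.0, 1.671]
contact_force: [0.5, 0.0, -3.8]
opening: 0.0079
grip_force: 30.0
```

```bash
python3 -c "
from h import *;go('S',-.11,.159);go('G',-.11,.159)"
```

```text
5.75s tool cm [-16.75  -0.69   0.07] turn [-0.001 -0.     0.248] in goal axes [-16.41   3.44   0.07] F [ 0.5  0.  -3.8] M [-0.1  -0.01 -0.03] open 7.9 grip 30.0
5.75s tool cm [0.02 0.22 0.07] turn [-0.001 -0.    -0.   ] in goal axes [0.02 0.22 0.07] F [ 0.5  0.  -3.8] M [-0.1  -0.01 -0.03] open 7.9 grip 30.0
```

apply_moves(motion="0 -2 -0.1 0 0 0 0; 0 -3 -0.1 0 0 0 0; 0 -3.5 -0.1 0 0 0 0; 0 -3.5 -0.1 0 0 0 0; 0 -3 -0.1 0 0 0 0.05; 0 -1.75 -0.1 0 0 0 0.07; 0 0 0 0 0 0 0.07; 0 0 0 0 0 0 0.058; 0 0 0 0 0 0 0")

```text
time: 6.88
tool_pos: [0.4732, -0.1029, 0.1597]
tool_rot: [3.141, -0.0, 1.422]
contact_force: [0.3, -1.1, -3.2]
opening: 0.0076
grip_force: 30.0
```

Run:
```python
from cell import robot
import cv2,numpy as np
from h import *
go('S',-.11,.159)
s=robot.read_camera('scene');p=robot.read_camera('top')
a=cv2.resize(s['img'][125:225,210:330],None,fx=3.3,fy=4,interpolation=cv2.INTER_CUBIC)
b=cv2.resize(p['img'][120:220,190:290],None,fx=4,fy=4,interpolation=cv2.INTER_CUBIC)
cv2.imwrite('pics/d2.png',np.hstack([a,b])[:,:,::-1])
```

```text
6.88s tool cm [-0.04 -0.11  0.07] turn [ 0.    -0.    -0.001] in goal axes [-0.04 -0.11  0.07] F [ 0.3 -1.1 -3.2] M [-0.1   0.03 -0.01] open 7.6 grip 30.0
```

View pics/d2.png

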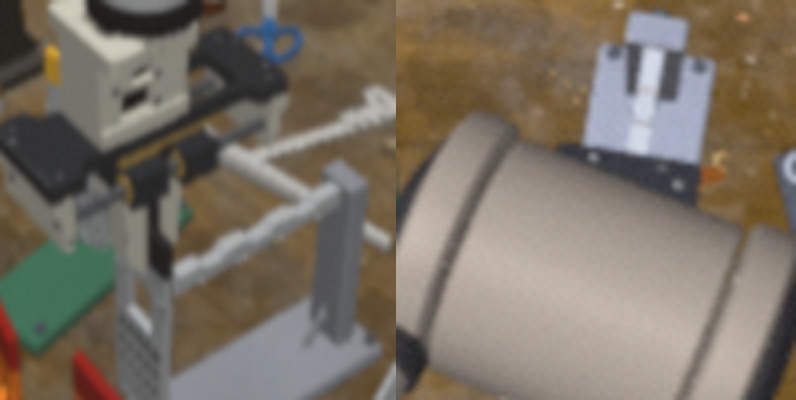

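The plate (145,330) stands in line with the grey arm's tip (178,278), and the hole at about (145,300) meets the arm's extension. I thread it in.

apply_moves(motion="0 0 1 0 0 0 0; 0 0 1.2 0 0 0 0; 0 0 1.3 0 0 0 0; 0 0 1.5 0 0 0 0; 0 0 0 0 0 0 0")

```text
time: 7.6
tool_pos: [0.5235, -0.1107, 0.1594]
tool_rot: [3.141, -0.0, 1.423]
contact_force: [-0.1, 0.8, -3.2]
opening: 0.0077
grip_force: 30.0
```

```bash
python3 -c "
from h import *;go('S',.045,.159)"
```

```text
7.60s tool cm [-0.02 10.3   0.05] turn [ 0. -0.  0.] in goal axes [-0.02 10.3   0.04] F [-0.1  0.8 -3.2] M [-0.01  0.09  0.03] open 7.7 grip 30.0
```

apply_moves(motion="0 0 2 0 0 0 0; 0 0 2.6 0 0 0 0; 0 0 2.6 0 0 0 0; 0 0 2 0 0 0 0; 0 0 1.1 0 0 0 0; 0 0 0 0 0 0 0; 0 0 0 0.4 0 0 0; 0 0 0 0.4 0 0 0; 0 0 0 0 0 0 0")

```text
time: 8.72
tool_pos: [0.6236, -0.1255, 0.1513]
tool_rot: [-3.14, -0.0, 1.423]
contact_force: [0.8, -0.5, -3.4]
opening: 0.0079
grip_force: 30.0
```

```bash
python3 -c "
from h import *;go('S',.045,.150)"
```

```text
8.72s tool cm [-0.02  0.18  0.13] turn [-0.001 -0.    -0.   ] in goal axes [-0.02  0.18  0.13] F [ 0.8 -0.5 -3.4] M [-0.08  0.1  -0.01] open 7.9 grip 30.0
```

apply_moves(motion="0 0 0.1 0.1 0 0 0; 0 0 0 0.1 0 0 0; 0 0 0 0 0 0 0; 26 0 0 0 0 0 0; 26 0 0 0 0 0 0; 26 0 0 0 0 0 0; 26 0 0 -1.5 0 0 0; 26 0 0 -2 0 0 0; 26 0 0 -2 0 0 0; 26 0 0 -2 0 0 0; 26 0 0 0 0 0 0")

```text
time: 10.1
tool_pos: [0.6262, -0.1261, 0.2275]
tool_rot: [3.137, 0.001, 1.423]
contact_force: [-1.1, -0.2, -0.9]
opening: 0.024
grip_force: 0.0
```

Run:
```python
from cell import robot
import cv2,numpy as np
from h import *
s=robot.read_camera('scene')
a=cv2.resize(s['img'][115:255,200:340],None,fx=4,fy=4,interpolation=cv2.INTER_CUBIC)
cv2.imwrite('pics/d3.png',a[:,:,::-1])
go('G',0,.228)
```

```text
10.15s tool cm [19.18 -8.09 -0.24] turn [ 0.002  0.001 -0.248] in goal axes [20.58 -3.13 -0.22] F [-0.3  0.  -0.1] M [-0.1   0.06 -0.01] open 23.9 grip 0.0
```

View pics/d3.png

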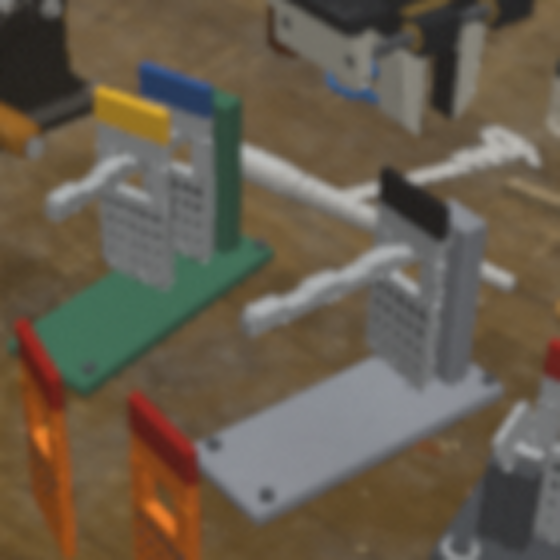

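Black hangs in the grey rail's inmost notch (c ~410,270). Yellow is next.

apply_moves(motion="26 2.6 -1.1 0 0 0 0; 26 4 -1.7 0 0 0 0; 26 4.2 -1.75 0 0 0 0; 26 4 -1.7 0 0 0 0; 26 2.8 -1.2 0 0 0 0; 26 1.6 -0.65 0 0 0 -0.088; 26 0 0 0 0 0 -0.08; 26 0 0 1 0 0 -0.08; 26 0 0 2 0 0 0; 26 0 0 1 0 0 0; 26 0 0 0 0 0 0")

```text
time: 11.52
tool_pos: [0.5728, 0.076, 0.1837]
tool_rot: [-3.139, -0.0, 1.671]
contact_force: [-0.3, 0.1, 0.1]
opening: 0.0239
grip_force: 0.0
```

```bash
python3 -c "
from h import *;go('G',0,.149)"
```

```text
11.53s tool cm [-0.04  0.11  3.47] turn [-0.002 -0.    -0.001] in goal axes [-0.04  0.1   3.47] F [-0.3  0.1  0.1] M [-0.03  0.06 -0.02] open 23.9 grip 0.0
```

apply_moves(motion="26 0 0.1 1.2 0 0 0; 26 0 0 1.2 0 0 0; 26 0 0 1 0 0 0; 26 0 0 0 0 0 0; 0 0 0 0 0 0 0; 0 0 0 0 0 0 0; 0 0 0 0 0 0 0; 0 0 0 -0.5 0 0 0; 0 0 0 -0.5 0 0 0; 0 0 0 0 0 0 0")

```text
time: 12.78
tool_pos: [0.5747, 0.0762, 0.1613]
tool_rot: [3.14, 0.0, 1.671]
contact_force: [0.3, -0.9, -1.8]
opening: 0.0079
grip_force: 30.0
```

```bash
python3 -c "
from h import *;go('G',-.11,.159);go('S',-.11,.159)"
```

```text
12.78s tool cm [ -0.04 -11.09   0.21] turn [ 0.001  0.    -0.   ] in goal axes [ -0.04 -11.09   0.23] F [ 0.3 -0.9 -1.8] M [-0.05  0.05 -0.04] open 7.9 grip 30.0
12.78s tool cm [-16.82 -12.01   0.21] turn [ 0.001 -0.     0.248] in goal axes [-19.25  -7.51   0.23] F [ 0.3 -0.9 -1.8] M [-0.05  0.05 -0.04] open 7.9 grip 30.0
```

apply_moves(motion="0 0 -1.5 0 0 0 0; 0 0 -2.4 0 0 0 0; 0 0 -2.6 0 0 0 0; 0 0 -2.6 0 0 0 0; 0 0 -2 0 0 0 0; 0 -1.5 -0.2 0 0 0 0; 0 -3 -0.2 0 0 0 0; 0 -3.5 -0.2 0 0 0 0; 0 -3.5 -0.1 0 0 0 0; 0 -3 -0.1 0 0 0 0.05; 0 -2.2 -0.1 0 0 0 0.07; 0 0 0 0 0 0 0.07; 0 0 0 0 0 0 0.058; 0 0 0 0 0 0 0; 0 0 0 0 0 0 0")

```text
time: 14.65
tool_pos: [0.4709, -0.1025, 0.1607]
tool_rot: [3.141, 0.0, 1.424]
contact_force: [-0.8, 0.0, -3.3]
opening: 0.0079
grip_force: 30.0
```

```bash
python3 -c "
from h import *;go('S',0,.159)"
```

```text
14.65s tool cm [-0.06 11.12  0.17] turn [0.    0.    0.001] in goal axes [-0.05 11.12  0.17] F [-0.8  0.  -3.3] M [-0.1   0.07 -0.02] open 7.9 grip 30.0
```

apply_moves(motion="0 0 1.2 0.1 0 0 0; 0 0 1.6 0 0 0 0; 0 0 2 0 0 0 0; 0 0 2.4 0 0 0 0; 0 0 2 0 0 0 0; 0 0 1.4 0 0 0 0; 0 0 0.5 0 0 0 0; 0 0 0 0 0 0 0; 0 0 0 0.4 0 0 0; 0 0 0 0.4 0 0 0; 0 0 0 0 0 0 0")

```text
time: 16.02
tool_pos: [0.58, -0.1183, 0.1515]
tool_rot: [-3.141, -0.0, 1.423]
contact_force: [-0.1, -0.3, -3.5]
opening: 0.0075
grip_force: 30.0
```

```bash
python3 -c "
from h import *;go('S',0,.149)"
```

```text
16.02s tool cm [-0.09  0.09  0.25] turn [-0. -0. -0.] in goal axes [-0.09  0.09  0.25] F [-0.1 -0.3 -3.5] M [-0.11  0.03 -0.01] open 7.5 grip 30.0
```

apply_moves(motion="0 0 0.1 0.1 0 0 0; 0 0 0 0.1 0 0 0; 0 0 0 0 0 0 0; 26 0 0 0 0 0 0; 26 0 0 0 0 0 0; 26 0 0 0 0 0 0; 26 0 0 -1.5 0 0 0; 26 0 0 -2 0 0 0; 26 0 0 -2 0 0 0; 26 0 0 -2 0 0 0; 26 0 0 0 0 0 0")

```text
time: 17.4
tool_pos: [0.5824, -0.1189, 0.2271]
tool_rot: [3.137, 0.001, 1.423]
contact_force: [-0.2, 0.2, -0.3]
opening: 0.0239
grip_force: 0.0
```

```bash
python3 -c "
from h import *;go('G',.045,.228)"
```

```text
17.40s tool cm [20.22  0.65 -0.1 ] turn [ 0.005  0.001 -0.248] in goal axes [19.44  5.6  -0.09] F [-0.2  0.2 -0.3] M [-0.11  0.03  0.01] open 23.9 grip 0.0
```

apply_moves(motion="26 2.6 0.1 0 0 0 0; 26 4 0.1 0 0 0 0; 26 4.2 0.1 0 0 0 0; 26 4 0.1 0 0 0 0; 26 3 0.15 0 0 0 0; 26 2.4 0.1 0 0 0 -0.088; 26 0 0 0 0 0 -0.08; 26 0 0 1 0 0 -0.08; 26 0 0 2 0 0 0; 26 0 0 1 0 0 0; 26 0 0 0 0 0 0")

```text
time: 18.77
tool_pos: [0.617, 0.0802, 0.1837]
tool_rot: [-3.139, -0.0, 1.671]
contact_force: [0.3, 0.4, -0.9]
opening: 0.0236
grip_force: 0.0
```

Run:
```python
from cell import robot
import cv2,numpy as np
from h import *
go('G',.045,.149)
s=robot.read_camera('scene')
a=cv2.resize(s['img'][90:250,190:340],None,fx=3.6,fy=3.6,interpolation=cv2.INTER_CUBIC)
cv2.imwrite('pics/d4.png',a[:,:,::-1])
```

```text
18.77s tool cm [-0.02  0.16  3.47] turn [-0.002 -0.    -0.001] in goal axes [-0.02  0.15  3.47] F [ 0.3  0.4 -0.9] M [-0.07  0.06  0.05] open 23.6 grip 0.0
```

View pics/d4.png

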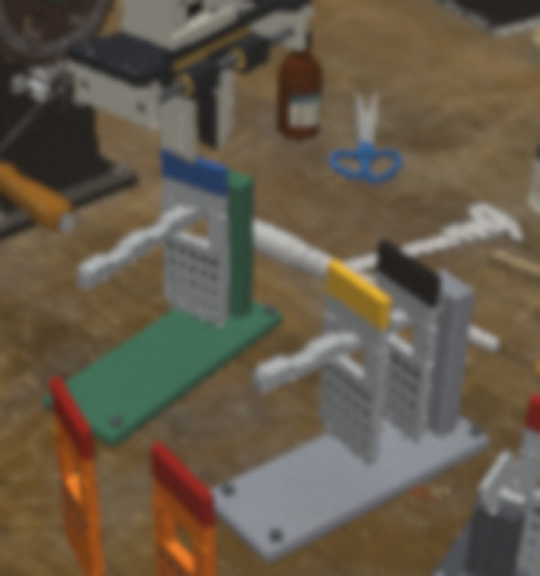

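Yellow and black hang on the grey rail; the fingers straddle blue's tab (195,165). I grip blue and lift.

apply_moves(motion="26 0 0.1 1.2 0 0 0; 26 0 0 1.2 0 0 0; 26 0 0 1 0 0 0; 26 0 0 0 0 0 0; 0 0 0 0 0 0 0; 0 0 0 0 0 0 0; 0 0 0 0 0 0 0; 0 0 0 -0.5 0 0 0; 0 0 0 -0.5 0 0 0; 0 0 0 0 0 0 0")

```text
time: 20.08
tool_pos: [0.6188, 0.0804, 0.1612]
tool_rot: [3.141, 0.0, 1.671]
contact_force: [0.0, 1.0, -4.3]
opening: 0.0075
grip_force: 30.0
```

```bash
python3 -c "
from h import *;go('G',-.11,.159);go('S',-.11,.159)"
```

```text
20.07s tool cm [ -0.02 -15.53   0.2 ] turn [ 0.001  0.    -0.   ] in goal axes [-1.000e-02 -1.553e+01  2.200e-01] F [ 0.   1.  -4.3] M [-0.05  0.06  0.01] open 7.5 grip 30.0
20.07s tool cm [-16.8  -16.44   0.2 ] turn [ 0.001 -0.     0.248] in goal axes [-20.32 -11.82   0.22] F [ 0.   1.  -4.3] M [-0.05  0.06  0.01] open 7.5 grip 30.0
```

apply_moves(motion="0 0 -1.5 0 0 0 0; 0 0 -3 0 0 0 0; 0 0 -3.5 0 0 0 0; 0 0 -3.5 0 0 0 0; 0 0 -2.5 0 0 0 0; 0 0 -1.5 0 0 0 0; 0 -1.5 -0.2 0 0 0 0; 0 -3 -0.2 0 0 0 0; 0 -3.5 -0.2 0 0 0 0; 0 -3.5 -0.1 0 0 0 0; 0 -3 -0.1 0 0 0 0.05; 0 -2.2 -0.1 0 0 0 0.07; 0 0 0 0 0 0 0.07; 0 0 0 0 0 0 0.058; 0 0 0 0 0 0 0; 0 0 0 0 0 0 0")

```text
time: 22.08
tool_pos: [0.4711, -0.1026, 0.1607]
tool_rot: [3.141, 0.0, 1.424]
contact_force: [-1.0, 0.1, -3.7]
opening: 0.0078
grip_force: 30.0
```

```bash
python3 -c "
from h import *;go('S',-.045,.159)"
```

```text
22.07s tool cm [-0.05  6.59  0.17] turn [0.    0.    0.001] in goal axes [-0.04  6.59  0.17] F [-1.   0.1 -3.7] M [-0.1   0.07  0.01] open 7.8 grip 30.0
```

apply_moves(motion="0 0 1 0.1 0 0 0; 0 0 1.5 0 0 0 0; 0 0 1.7 0 0 0 0; 0 0 1.5 0 0 0 0; 0 0 0.8 0 0 0 0; 0 0 0.1 0 0 0 0; 0 0 0 0 0 0 0; 0 0 0 0.4 0 0 0; 0 0 0 0.4 0 0 0; 0 0 0 0 0 0 0")

```text
time: 23.32
tool_pos: [0.5359, -0.1119, 0.1514]
tool_rot: [-3.141, -0.0, 1.423]
contact_force: [-0.5, 0.4, -3.6]
opening: 0.0078
grip_force: 30.0
```

```bash
python3 -c "
from h import *;go('S',-.045,.149)"
```

```text
23.32s tool cm [-0.08  0.05  0.24] turn [-0.001 -0.    -0.   ] in goal axes [-0.08  0.05  0.24] F [-0.5  0.4 -3.6] M [-0.12  0.03 -0.  ] open 7.8 grip 30.0
```

apply_moves(motion="0 0 0.1 0.1 0 0 0; 0 0 0 0.1 0 0 0; 0 0 0 0 0 0 0; 26 0 0 0 0 0 0; 26 0 0 0 0 0 0; 26 0 0 0 0 0 0; 26 0 0 -1.5 0 0 0; 26 0 0 -2 0 0 0; 26 0 0 -2 0 0 0; 26 0 0 -2 0 0 0; 26 0 0 0 0 0 0")

```text
time: 24.7
tool_pos: [0.5382, -0.1124, 0.227]
tool_rot: [3.137, 0.001, 1.423]
contact_force: [-0.6, -0.4, -0.4]
opening: 0.0237
grip_force: 0.0
```

```bash
python3 -c "
from h import *;go('H',0,.228)"
```

```text
24.70s tool cm [-17.09   7.66  -0.05] turn [ 0.004  0.002 -0.398] in goal axes [-18.73   0.43  -0.1 ] F [-0.6 -0.4 -0.4] M [-0.12  0.06  0.04] open 23.7 grip 0.0
```

apply_moves(motion="40 -2.5 1.1 0 0 0 0; 40 -3.6 1.6 0 0 0 0; 40 -3.6 1.6 0 0 0 0; 40 -3.6 1.6 0 0 0 0; 40 -2.4 1.1 0 0 0 0; 40 -1.4 0.65 0 0 0 -0.1; 40 0 0 0 0 0 -0.1; 40 0 0 1 0 0 -0.1; 40 0 0 2 0 0 -0.098; 40 0 0 1.5 0 0 0; 40 0 0 0 0 0 0")

```text
time: 26.08
tool_pos: [0.5869, -0.292, 0.1778]
tool_rot: [-3.139, -0.003, 1.819]
contact_force: [-0.8, 0.0, -0.3]
opening: 0.0365
grip_force: 0.0
```

Run:
```python
from cell import robot
import cv2,numpy as np
from h import *
go('H',0,.133)
s=robot.read_camera('scene'); p=robot.read_camera('top')
a=cv2.resize(s['img'][135:275,260:400],None,fx=4,fy=4,interpolation=cv2.INTER_CUBIC)
cv2.imwrite('pics/d5.png',a[:,:,::-1])
```

```text
26.07s tool cm [-0.14  0.17  4.48] turn [-0.002 -0.003 -0.002] in goal axes [-0.12  0.16  4.48] F [-0.8  0.  -0.3] M [-0.09  0.04 -0.01] open 36.5 grip 0.0
```

View pics/d5.png

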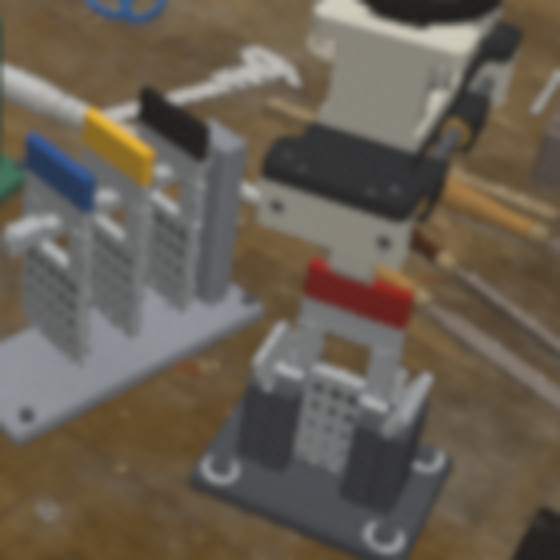

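The red tab (358,292) lies below the fingers (350,265), and all three plates hang on the grey rail. I descend and grip.

apply_moves(motion="40 -0.1 0.15 1.5 0 0 0; 40 0 0 1.5 0 0 0; 40 0 0 1.5 0 0 0; 40 0 0 0 0 0 0; 0 0 0 0 0 0 0; 0 0 0 0 0 0 0; 0 0 0 0 0 0 0; 0 0 0 0 0 0 0; 0 0 0 0 0 0 0")

```text
time: 27.3
tool_pos: [0.589, -0.2933, 0.1351]
tool_rot: [-3.141, 0.0, 1.821]
contact_force: [-1.2, -0.7, 3.7]
opening: 0.0078
grip_force: 30.0
```

```bash
python3 -c "
from h import *;go('H',0,.133)"
```

```text
27.30s tool cm [ 0.06 -0.01  0.21] turn [-0.  0. -0.] in goal axes [ 0.06 -0.01  0.21] F [-1.2 -0.7  3.7] M [-0.19  0.82  0.04] open 7.8 grip 30.0
```

apply_moves(motion="0 0 0 -0.3 0 0 0; 0 0 0 -0.5 0 0 0; 0 0 0 -0.8 0 0 0; 0 0 0 -1 0 0 0; 0 0 0 0 0 0 0")

```text
time: 27.92
tool_pos: [0.5895, -0.2934, 0.162]
tool_rot: [3.141, 0.001, 1.821]
contact_force: [-1.4, -0.2, -4.0]
opening: 0.0079
grip_force: 30.0
```

```bash
python3 -c "
from h import *;go('H',0,.225)"
```

```text
27.93s tool cm [ 0.07 -0.05 -6.3 ] turn [ 0.001  0.001 -0.   ] in goal axes [ 0.08 -0.05 -6.3 ] F [-1.4 -0.2 -4. ] M [-0.19  0.21  0.02] open 7.9 grip 30.0
```

apply_moves(motion="0 0 0 -2 0 0 0; 0 0 0 -2.6 0 0 0; 0 0 0 -2 0 0 0; 0 0.5 -2 0 0 0 0; 0 1 -4 0 0 0 0; 0 1 -4 0 0 0 0; 0 1.1 -4 0 0 0 0; 0 1.5 0 0 0 0 0.05; 0 3 0 0 0 0 0.05; 0 4 0 0 0 0 0.051; 0 4 0 0 0 0 0; 0 4 0 0 0 0 0; 0 4 0 0 0 0 0; 0 0 0 0 0 0 0")

```text
time: 29.68
tool_pos: [0.4168, -0.0877, 0.2271]
tool_rot: [3.141, -0.001, 1.673]
contact_force: [0.6, -1.5, -2.9]
opening: 0.0082
grip_force: 30.0
```

```bash
python3 -c "
from h import *;go('G',-.115,.160)"
```

```text
29.68s tool cm [14.67  5.78  6.72] turn [ 0.001 -0.001  0.002] in goal axes [14.69  5.76  6.71] F [ 0.6 -1.5 -2.9] M [-0.16  0.09 -0.05] open 8.2 grip 30.0
```

apply_moves(motion="0 0 1.5 0 0 0 0; 0 0.5 2 0 0 0 0; 0 1.5 1 0 0 0 0; 0 3 0.6 0 0 0 0; 0 3.5 0.4 1 0 0 0; 0 3.5 0.3 2 0 0 0; 0 2.7 0 2 0 0 0; 0 0 0 1.7 0 0 0; 0 0 0 0 0 0 0; 0 0 0 0 0 0 0")

```text
time: 30.92
tool_pos: [0.4617, 0.0615, 0.1602]
tool_rot: [3.14, 0.0, 1.669]
contact_force: [0.5, -0.5, -3.7]
opening: 0.0078
grip_force: 30.0
```

Run:
```python
from cell import robot
import cv2,numpy as np
from h import *
go('G',-.115,.160)
s=robot.read_camera('scene')
a=cv2.resize(s['img'][100:250,170:330],None,fx=4,fy=4,interpolation=cv2.INTER_CUBIC)
cv2.imwrite('pics/d6.png',a[:,:,::-1])
```

```text
30.93s tool cm [ 0.29 -0.2   0.02] turn [ 0.001  0.    -0.003] in goal axes [ 0.29 -0.2   0.02] F [ 0.5 -0.5 -3.7] M [-0.14  0.02 -0.02] open 7.8 grip 30.0
```

View pics/d6.png

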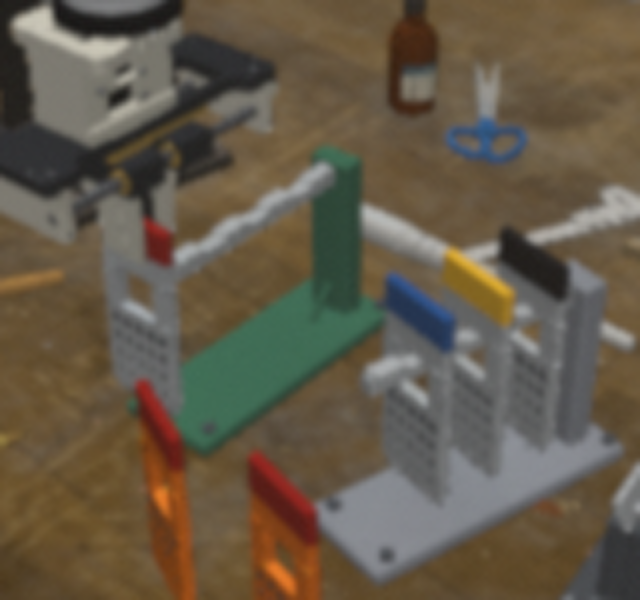

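The hole (140,287) is lined up with the green arm's tip (182,262), and the oranges are untouched. I thread red through.

apply_moves(motion="0 0.2 0.8 0 0 0 0; 0 0.1 1.2 0 0 0 0; 0 0 1.5 0 0 0 0; 0 0 1.5 0 0 0 0; 0 0 0 0 0 0 0")

```text
time: 31.6
tool_pos: [0.5113, 0.0701, 0.1597]
tool_rot: [3.14, 0.0, 1.67]
contact_force: [0.1, 0.6, -3.4]
opening: 0.0079
grip_force: 30.0
```

```bash
python3 -c "
from h import *;go('G',.045,.160)"
```

```text
31.60s tool cm [-0.05 10.77 -0.02] turn [ 0.001  0.    -0.001] in goal axes [-0.07 10.77 -0.03] F [ 0.1  0.6 -3.4] M [-0.13  0.04  0.02] open 7.9 grip 30.0
```

apply_moves(motion="0 0 2 0 0 0 0; 0 0 2.6 0 0 0 0; 0 0 2.6 0 0 0 0; 0 0 2.2 0 0 0 0; 0 0 1.3 0 0 0 0; 0 0 0 0 0 0 0; 0 0 0 0.4 0 0 0; 0 0 0 0.4 0 0 0; 0 0 0 0 0 0 0")

```text
time: 32.72
tool_pos: [0.6159, 0.0806, 0.1516]
tool_rot: [-3.141, -0.0, 1.67]
contact_force: [0.3, -1.2, -2.9]
opening: 0.0076
grip_force: 30.0
```

```bash
python3 -c "
from h import *;go('G',.045,.151)"
```

```text
32.73s tool cm [-0.06  0.26  0.06] turn [-0.    -0.    -0.001] in goal axes [-0.06  0.26  0.06] F [ 0.3 -1.2 -2.9] M [-0.05  0.05  0.06] open 7.6 grip 30.0
```

apply_moves(motion="0 0 0.2 0.1 0 0 0; 0 0 0 0.1 0 0 0; 0 0 0 0 0 0 0; 26 0 0 0 0 0 0; 26 0 0 0 0 0 0; 26 0 0 0 0 0 0; 26 0 0 -1.5 0 0 0; 26 0 0 -2 0 0 0; 26 0 0 -2 0 0 0; 26 0 0 -2 0 0 0; 26 0 0 0 0 0 0")

```text
time: 34.1
tool_pos: [0.6195, 0.0808, 0.2273]
tool_rot: [3.137, 0.0, 1.67]
contact_force: [0.2, 0.6, -1.4]
opening: 0.0238
grip_force: 0.0
```

```bash
python3 -c "
from h import *;go('S',-.045,.228)"
```

```text
34.10s tool cm [-18.44 -10.19  -0.11] turn [ 0.005 -0.     0.247] in goal axes [-20.37  -5.37  -0.07] F [ 0.2  0.6 -1.4] M [-0.08  0.04 -0.05] open 23.8 grip 0.0
```

Now fetch blue from the grey rail.

apply_moves(motion="26 -2.5 -1.4 0 0 0 0; 26 -3.7 -2.1 0 0 0 0; 26 -3.7 -2.1 0 0 0 0; 26 -3.7 -2 0 0 0 0; 26 -2.8 -1.5 0 0 0 0; 26 -2 -1.1 0 0 0 0.087; 26 0 0 0 0 0 0.08; 26 0 0 1 0 0 0.08; 26 0 0 2 0 0 0; 26 0 0 1 0 0 0; 26 0 0 0 0 0 0")

```text
time: 35.48
tool_pos: [0.5346, -0.1122, 0.1839]
tool_rot: [-3.14, -0.0, 1.423]
contact_force: [0.2, -0.4, 0.9]
opening: 0.0242
grip_force: 0.0
```

Run:
```python
from cell import robot
import cv2,numpy as np
from h import *
go('S',-.045,.150)
s=robot.read_camera('scene')
a=cv2.resize(s['img'][90:250,190:340],None,fx=3.6,fy=3.6,interpolation=cv2.INTER_CUBIC)
cv2.imwrite('pics/d7.png',a[:,:,::-1])
```

```text
35.48s tool cm [-0.03  0.18  3.39] turn [-0.002 -0.     0.   ] in goal axes [-0.03  0.18  3.39] F [ 0.2 -0.4  0.9] M [-0.09  0.08  0.01] open 24.2 grip 0.0
```

View pics/d7.png

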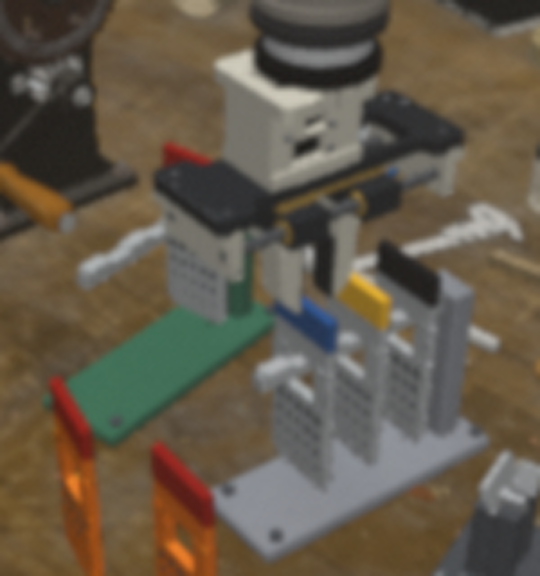

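Red hangs inmost on the green rail (195,230), and the fingers are over blue (305,320). I grip blue, lift it and slide out.

apply_moves(motion="26 0 0.1 1.2 0 0 0; 26 0 0 1.2 0 0 0; 26 0 0 1 0 0 0; 26 0 0 0 0 0 0; 0 0 0 0 0 0 0; 0 0 0 0 0 0 0; 0 0 0 0 0 0 0; 0 0 0 -0.5 0 0 0; 0 0 0 -0.5 0 0 0; 0 0 0 0 0 0 0; 0 0 -1.5 0 0 0 0; 0 0 -2 0 0 0 0; 0 0 -2 0 0 0 0; 0 0 -2 0 0 0 0; 0 0 0 0 0 0 0")

```text
time: 37.4
tool_pos: [0.4608, -0.1012, 0.1607]
tool_rot: [-3.141, -0.0, 1.423]
contact_force: [0.3, 0.8, -4.0]
opening: 0.0075
grip_force: 30.0
```

```bash
python3 -c "
from h import *;go('S',-.115,.160);go('H',0,.235)"
```

```text
37.40s tool cm [-0.03  0.64  0.07] turn [-0.001 -0.    -0.   ] in goal axes [-0.03  0.64  0.07] F [ 0.3  0.8 -4. ] M [-0.12  0.04 -0.04] open 7.5 grip 30.0
37.40s tool cm [-17.06  15.48  -7.45] turn [-0.001 -0.    -0.398] in goal axes [-21.73   7.65  -7.43] F [ 0.3  0.8 -4. ] M [-0.12  0.04 -0.04] open 7.5 grip 30.0
```

apply_moves(motion="0 0 0 -2 0 0 0; 0 0 0 -3 0 0 0; 0 0 0 -2.5 0 0 0; 0 -2.5 0.4 0 0 0 0; 0 -4 0.6 0 0 0 0; 0 -4 0.6 0 0 0 0; 0 -4 1 0 0 0 0; 0 -2.5 3 0 0 0 0; 0 0 4 0 0 0 0; 0 0 3.5 0 0 0 0; 0 0 2.3 0 0 0 -0.1; 0 0 0 0 0 0 -0.1; 0 0 0 0 0 0 -0.1; 0 0 0 0 0 0 -0.098; 0 0 0 0 0 0 0; 0 0 0 0 0 0 0")

```text
time: 39.4
tool_pos: [0.5894, -0.2924, 0.2354]
tool_rot: [-3.142, -0.0, 1.819]
contact_force: [-0.5, 0.2, -4.6]
opening: 0.0071
grip_force: 30.0
```

```bash
python3 -c "
from h import *;go('H',0,.225)"
```

```text
39.40s tool cm [-0.02 -0.07  1.04] turn [-0.    -0.    -0.002] in goal axes [-0.02 -0.07  1.04] F [-0.5  0.2 -4.6] M [-0.05  0.07 -0.03] open 7.1 grip 30.0
```

apply_moves(motion="0 0 0 1 0 0 0; 0 0 0 1 0 0 0; 0 0 0 1 0 0 0; 0 0 0 1 0 0 0; 0 0 0 0.8 0 0 0; 0 0 0 0 0 0 0")

```text
time: 40.15
tool_pos: [0.5888, -0.2921, 0.1868]
tool_rot: [-3.141, -0.001, 1.821]
contact_force: [-0.4, 0.3, -4.2]
opening: 0.008
grip_force: 30.0
```

Run:
```python
from cell import robot
import cv2,numpy as np
from h import *
go('H',0,.134)
s=robot.read_camera('scene')
a=cv2.resize(s['img'][145:275,280:400],None,fx=4,fy=4,interpolation=cv2.INTER_CUBIC)
cv2.imwrite('pics/d8.png',a[:,:,::-1])
```

```text
40.15s tool cm [-0.07 -0.01  5.28] turn [-0.001 -0.001 -0.   ] in goal axes [-0.06 -0.02  5.28] F [-0.4  0.3 -4.2] M [-0.06  0.06  0.01] open 8.0 grip 30.0
```

View pics/d8.png

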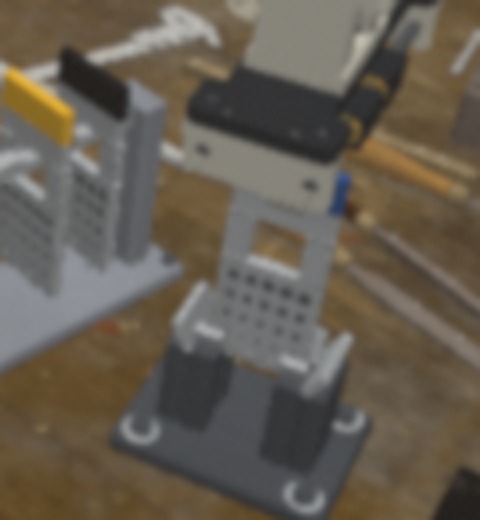

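Blue's foot is already inside the grooves (265,350) with no side force, so I keep lowering.

apply_moves(motion="0 -0.05 0 1 0 0 0; 0 0 0 1.2 0 0 0; 0 0 0 1.2 0 0 0; 0 0 0 1 0 0 0; 0 0 0 0.4 0 0 0; 0 0 0 0 0 0 0")

```text
time: 40.95
tool_pos: [0.5892, -0.2927, 0.1394]
tool_rot: [-3.141, -0.0, 1.821]
contact_force: [-2.3, -0.7, -3.9]
opening: 0.0078
grip_force: 30.0
```

```bash
python3 -c "
from h import *;go('H',0,.134)"
```

```text
40.95s tool cm [ 0.   -0.04  0.54] turn [-0. -0. -0.] in goal axes [ 0.   -0.04  0.54] F [-2.3 -0.7 -3.9] M [-0.06  0.2   0.01] open 7.8 grip 30.0
```

apply_moves(motion="0 0 -0.05 0.2 0 0 0; 0 0 0 0.15 0 0 0; 0 0 0 0.1 0 0 0; 0 0 0 0.1 0 0 0; 0 0 0 0 0 0 0")

```text
time: 41.58
tool_pos: [0.5891, -0.2932, 0.1352]
tool_rot: [3.141, 0.001, 1.821]
contact_force: [-1.1, 0.6, 2.9]
opening: 0.0078
grip_force: 30.0
```

```bash
python3 -c "
from h import *;go('H',0,.134)"
```

```text
41.58s tool cm [ 0.04 -0.02  0.12] turn [ 0.001  0.001 -0.   ] in goal axes [ 0.04 -0.02  0.12] F [-1.1  0.6  2.9] M [ 0.12  0.32 -0.04] open 7.8 grip 30.0
```

apply_moves(motion="0 0 0 0.05 0 0 0; 0 0 0 0 0 0 0; 30 0 0 0 0 0 0; 30 0 0 0 0 0 0; 30 0 0 0 0 0 0; 30 0 0 -1.5 0 0 0; 30 0 0 -2.5 0 0 0; 30 0 0 -3 0 0 0; 30 0 0 -2.3 0 0 0; 30 0 0 0 0 0 0")

```text
time: 42.82
tool_pos: [0.5897, -0.2935, 0.2298]
tool_rot: [3.138, 0.004, 1.821]
contact_force: [-0.6, -0.3, -1.8]
opening: 0.0276
grip_force: 0.0
```

Run:
```python
from h import *
from cell import robot
go('S',0,.228)
s=robot.read_camera('scene')
a=cv2.resize(s['img'][155:275,290:380],None,fx=4,fy=4,interpolation=cv2.INTER_CUBIC)
cv2.imwrite('pics/d9.png',a[:,:,::-1])
```

```text
42.83s tool cm [17.09  3.44  0.12] turn [0.005 0.003 0.398] in goal axes [17.09 -3.45  0.18] F [-0.6 -0.3 -1.8] M [-0.04  0.01 -0.01] open 27.6 grip 0.0
```

View pics/d9.png

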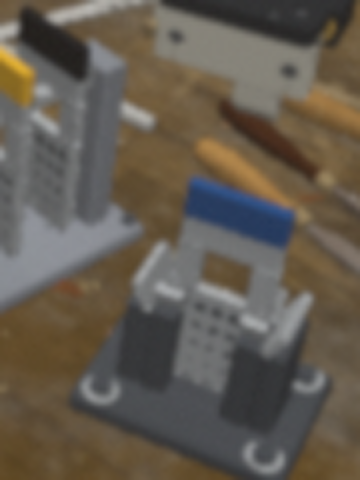

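Blue is fully seated; its tab's top-left at scene (337.5,200) matches red's original position (338,200). Yellow is next.

apply_moves(motion="26 2.4 0.5 0 0 0 0; 26 3.6 0.7 0 0 0 0; 26 3.6 0.7 0 0 0 0; 26 3.5 0.7 0 0 0 0; 26 2.5 0.5 0 0 0 0; 26 1.5 0.3 0 0 0 0.1; 26 0 0 0 0 0 0.1; 26 0 0 0 0 0 0.1; 26 0 0 1 0 0 0.098; 26 0 0 2 0 0 0; 26 0 0 1 0 0 0; 26 0 0 0 0 0 0")

```text
time: 44.38
tool_pos: [0.5788, -0.1187, 0.1855]
tool_rot: [-3.139, -0.001, 1.423]
contact_force: [-0.7, -0.1, 1.1]
opening: 0.0239
grip_force: 0.0
```

```bash
python3 -c "
from h import *;go('S',0,.150)"
```

```text
44.38s tool cm [-0.04  0.22  3.55] turn [-0.003 -0.001 -0.   ] in goal axes [-0.04  0.21  3.55] F [-0.7 -0.1  1.1] M [-0.11  0.   -0.01] open 23.9 grip 0.0
```

apply_moves(motion="26 0 0.2 1.2 0 0 0; 26 0 0 1.3 0 0 0; 26 0 0 1 0 0 0; 26 0 0 0 0 0 0; 0 0 0 0 0 0 0; 0 0 0 0 0 0 0; 0 0 0 0 0 0 0; 0 0 0 -0.5 0 0 0; 0 0 0 -0.5 0 0 0; 0 0 0 0 0 0 0; 0 0 -1.5 0 0 0 0; 0 0 -2.5 0 0 0 0; 0 0 -3 0 0 0 0; 0 0 -3 0 0 0 0; 0 0 -1.5 0 0 0 0; 0 0 0 0 0 0 0")

```text
time: 46.38
tool_pos: [0.4671, -0.1021, 0.1619]
tool_rot: [3.141, -0.0, 1.423]
contact_force: [1.5, -0.0, -2.3]
opening: 0.0077
grip_force: 30.0
```

```bash
python3 -c "
from h import *;go('S',-.115,.160);go('G',-.115,.160)"
```

```text
46.38s tool cm [-0.04  0.    0.19] turn [ 0. -0. -0.] in goal axes [-0.04  0.    0.19] F [ 1.5 -0.  -2.3] M [-0.07  0.04 -0.  ] open 7.7 grip 30.0
46.38s tool cm [16.33 -3.22  0.2 ] turn [ 0.    -0.    -0.249] in goal axes [16.62  0.9   0.19] F [ 1.5 -0.  -2.3] M [-0.07  0.04 -0.  ] open 7.7 grip 30.0
```

apply_moves(motion="0 2 -0.6 0 0 0 0; 0 3.3 -0.7 0 0 0 0; 0 3.5 -0.7 0 0 0 0; 0 3.5 -0.6 0 0 0 0; 0 2.5 -0.4 0 0 0 0; 0 1.5 -0.2 0.1 0 0 -0.09; 0 0 0 0 0 0 -0.08; 0 0 0 0 0 0 -0.079; 0 0 0 0 0 0 0; 0 0 0 0 0 0 0")

```text
time: 47.62
tool_pos: [0.4605, 0.0638, 0.1607]
tool_rot: [3.141, -0.0, 1.67]
contact_force: [-0.3, 0.1, -2.4]
opening: 0.008
grip_force: 30.0
```

```bash
python3 -c "
from h import *;go('G',0,.160)"
```

```text
47.62s tool cm [ 0.06 11.39  0.07] turn [ 0.    -0.    -0.001] in goal axes [ 0.05 11.39  0.07] F [-0.3  0.1 -2.4] M [-0.1   0.03  0.01] open 8.0 grip 30.0
```

apply_moves(motion="0 0.05 1.2 0 0 0 0; 0 0 1.6 0 0 0 0; 0 0 2 0 0 0 0; 0 0 2.4 0 0 0 0; 0 0 2.2 0 0 0 0; 0 0 1.5 0 0 0 0; 0 0 0.5 0 0 0 0; 0 0 0 0 0 0 0; 0 0 0 0.4 0 0 0; 0 0 0 0.4 0 0 0; 0 0 0 0 0 0 0")

```text
time: 49.0
tool_pos: [0.5731, 0.0757, 0.1526]
tool_rot: [-3.141, -0.0, 1.672]
contact_force: [0.4, 0.2, -3.1]
opening: 0.0076
grip_force: 30.0
```

```bash
python3 -c "
from h import *;go('G',0,.150)"
```

```text
49.00s tool cm [-0.01  0.07  0.26] turn [-0.    -0.     0.001] in goal axes [-0.01  0.07  0.26] F [ 0.4  0.2 -3.1] M [-0.1   0.03 -0.04] open 7.6 grip 30.0
```

apply_moves(motion="0 0 0.05 0.15 0 0 0; 0 0 0 0.1 0 0 0; 0 0 0 0 0 0 0")

```text
time: 49.38
tool_pos: [0.5736, 0.0758, 0.1521]
tool_rot: [3.141, 0.0, 1.672]
contact_force: [-5.6, -0.4, 10.7]
opening: 0.0077
grip_force: 30.0
```

```bash
python3 -c "
from h import *;go('G',0,.150)"
```

```text
49.38s tool cm [-0.01  0.02  0.21] turn [0.001 0.    0.001] in goal axes [-0.01  0.02  0.21] F [-5.6 -0.4 10.7] M [-0.14  1.11  0.01] open 7.7 grip 30.0
```

apply_moves(motion="10 0 0 0 0 0 0; 26 0 0 0 0 0 0; 26 0 0 0 0 0 0; 26 0 0 0 0 0 0; 26 0 0 -1.5 0 0 0; 26 0 0 -2 0 0 0; 26 0 0 -2 0 0 0; 26 0 0 -2 0 0 0; 26 0 0 0 0 0 0")

```text
time: 50.5
tool_pos: [0.5749, 0.0758, 0.2277]
tool_rot: [3.137, 0.0, 1.672]
contact_force: [0.1, 0.1, 0.1]
opening: 0.024
grip_force: 0.0
```

Run:
```python
from h import *
from cell import robot
go('S',.045,.228)
s=robot.read_camera('scene')
# yellow tab top row/centre now versus at the start
import pickle
S0=pickle.load(open('shots.pkl','rb'))[0]
for im in (S0['img'],s['img']):
    h=cv2.cvtColor(im,cv2.COLOR_RGB2HSV); m=cv2.inRange(h,(18,150,120),(32,255,255)); m[:,:200]=0;m[:,260:]=0;m[:120]=0;m[180:]=0
    y,x=np.nonzero(m); print(len(x),x.mean(),y.mean(),x.min(),x.max(),y.min(),y.max())
```

```text
50.50s tool cm [-2.059e+01  2.980e+00 -1.000e-02] turn [ 0.005 -0.     0.249] in goal axes [-19.22   7.96  -0.03] F [0.1 0.1 0.1] M [-0.09  0.08  0.06] open 24.0 grip 0.0
153 232.3921568627451 142.92156862745097 224 241 137 150
148 232.8581081081081 142.36486486486487 225 241 136 149
```

Yellow is back in its middle notch; its tab lies within about 0.6 px of where it started. Black is last.

apply_moves(motion="26 -2.6 0.4 0 0 0 0; 26 -4 0.6 0 0 0 0; 26 -4.2 0.6 0 0 0 0; 26 -4.2 0.6 0 0 0 0; 26 -3.2 0.5 0 0 0 0; 26 -2.4 0.3 0 0 0 0.089; 26 0 0 0 0 0 0.08; 26 0 0 1 0 0 0.08; 26 0 0 2 0 0 0; 26 0 0 1 0 0 0; 26 0 0 0 0 0 0")

```text
time: 51.92
tool_pos: [0.624, -0.126, 0.184]
tool_rot: [-3.139, -0.0, 1.423]
contact_force: [-0.2, 0.3, 0.5]
opening: 0.024
grip_force: 0.0
```

```bash
python3 -c "
from h import *;go('S',.045,.150)"
```

```text
51.92s tool cm [0.01 0.14 3.4 ] turn [-0.002 -0.     0.   ] in goal axes [0.01 0.13 3.4 ] F [-0.2  0.3  0.5] M [-0.11  0.05 -0.03] open 24.0 grip 0.0
```

apply_moves(motion="26 0 0.1 1.2 0 0 0; 26 0 0 1.2 0 0 0; 26 0 0 1 0 0 0; 26 0 0 0 0 0 0; 0 0 0 0 0 0 0; 0 0 0 0 0 0 0; 0 0 0 0 0 0 0; 0 0 0 -0.5 0 0 0; 0 0 0 -0.5 0 0 0; 0 0 0 0 0 0 0; 0 0 -1.5 0 0 0 0; 0 0 -3 0 0 0 0; 0 0 -4 0 0 0 0; 0 0 -4 0 0 0 0; 0 0 -2.5 0 0 0 0; 0 0 -1 0 0 0 0; 0 0 0 0 0 0 0")

```text
time: 54.05
tool_pos: [0.4676, -0.1028, 0.1615]
tool_rot: [3.14, 0.0, 1.423]
contact_force: [0.5, -0.3, -4.0]
opening: 0.0075
grip_force: 30.0
```

```bash
python3 -c "
from h import *;go('S',-.115,.160);go('G',-.115,.160)"
```

```text
54.05s tool cm [ 0.03 -0.06  0.15] turn [ 0.001  0.    -0.   ] in goal axes [ 0.03 -0.06  0.15] F [ 0.5 -0.3 -4. ] M [-0.08  0.04 -0.01] open 7.5 grip 30.0
54.05s tool cm [16.4  -3.28  0.15] turn [ 0.001  0.    -0.249] in goal axes [16.7   0.85  0.15] F [ 0.5 -0.3 -4. ] M [-0.08  0.04 -0.01] open 7.5 grip 30.0
```

apply_moves(motion="0 2 -0.6 0 0 0 0; 0 3.3 -0.7 0 0 0 0; 0 3.5 -0.7 0 0 0 0; 0 3.5 -0.6 0 0 0 0; 0 2.6 -0.4 0 0 0 0; 0 1.5 -0.25 0 0 0 -0.09; 0 0 0 0 0 0 -0.08; 0 0 0 0 0 0 -0.079; 0 0 0 0 0 0 0; 0 0 0 0 0 0 0")

```text
time: 55.3
tool_pos: [0.4599, 0.0643, 0.1612]
tool_rot: [3.141, -0.0, 1.67]
contact_force: [-1.4, 0.1, -2.4]
opening: 0.0081
grip_force: 30.0
```

```bash
python3 -c "
from h import *;go('G',-.045,.160)"
```

```text
55.30s tool cm [-0.    6.95  0.12] turn [ 0.    -0.    -0.001] in goal axes [-0.01  6.95  0.12] F [-1.4  0.1 -2.4] M [-0.09  0.06 -0.01] open 8.1 grip 30.0
```

apply_moves(motion="0 0 1 0 0 0 0; 0 0 1.5 0 0 0 0; 0 0 1.8 0 0 0 0; 0 0 1.6 0 0 0 0; 0 0 0.9 0 0 0 0; 0 0 0.15 0 0 0 0; 0 0 0 0 0 0 0; 0 0 0 0.4 0 0 0; 0 0 0 0.4 0 0 0; 0 0 0 0.1 0 0 0; 0 0 0 0 0 0 0")

```text
time: 56.68
tool_pos: [0.5283, 0.0713, 0.1522]
tool_rot: [-3.141, -0.0, 1.672]
contact_force: [0.4, -0.3, -2.9]
opening: 0.0077
grip_force: 30.0
```

```bash
python3 -c "
from h import *;go('G',-.045,.151)"
```

```text
56.67s tool cm [-0.02  0.07  0.12] turn [-0.    -0.     0.001] in goal axes [-0.02  0.07  0.12] F [ 0.4 -0.3 -2.9] M [-0.13  0.02 -0.01] open 7.7 grip 30.0
```

apply_moves(motion="0 0 0.05 0.1 0 0 0; 0 0 0 0 0 0 0; 10 0 0 0 0 0 0; 26 0 0 0 0 0 0; 26 0 0 0 0 0 0; 26 0 0 0 0 0 0; 26 0 0 -1.5 0 0 0; 26 0 0 -2 0 0 0; 26 0 0 -3 0 0 0; 26 0 -2 -3 0 0 0; 26 0 -4 -2 0 0 0; 26 3 -4 0 0 0 0; 26 4 -4 0 0 0 0; 26 4 0 0 0 0 0; 26 0 0 0 0 0 0; 26 0 0 0 0 0 0")

```text
time: 58.68
tool_pos: [0.3788, 0.1664, 0.2668]
tool_rot: [3.141, 0.0, 1.672]
contact_force: [0.2, -0.4, 0.3]
opening: 0.0239
grip_force: 0.0
```

Run:
```python
from h import *
from cell import robot
s=robot.read_camera('scene');o=robot.observe();print(o['time'],o['tool_pos'])
a=cv2.resize(s['img'][120:280,195:380],None,fx=4.2,fy=3.7,interpolation=cv2.INTER_CUBIC)
cv2.imwrite('pics/d10.png',a[:,:,::-1])
```

```text
58.725 [0.37888035 0.16609526 0.26659924]
```

View pics/d10.png

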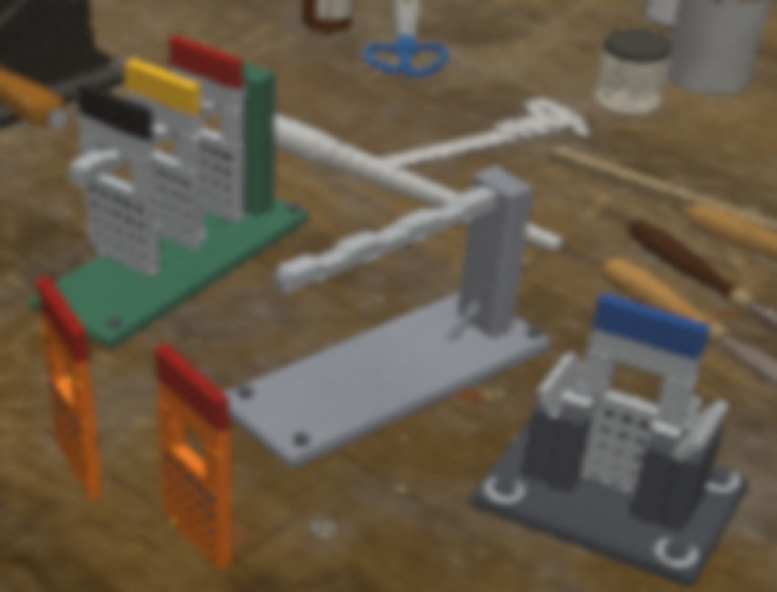

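Red is inmost (205,62), then yellow (162,85) and black (115,112) on the green rail. Blue is seated in the holder (650,325), the grey rail is empty and the oranges are untouched.

```bash
python3 -c "
from cell import robot;print(robot.hand_in())"
```

```text
the job is handed in; nothing more can be done
None
```

I handed the job in at about 59 s of the 134 s limit: blue is seated in the holder, red hangs in blue's old inmost notch on the green rail, yellow and black are back in their own notches, and the arm is clear of everything.

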